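Start-up check of a board clamp: prove the stop, then hold the jaw open at its mark

ROBOT

A 6-joint arm with a two-finger parallel gripper is mounted at the origin on a cart in front of the work surface, level with it; the furniture and walls round the work are solid. World frame = base frame: x ahead of the robot, y to its left, z up, the work surface at z = 0. Lengths are in m, angles in degrees, forces in N, time in s.
With the tool pointing down it reaches from about 0.4 to 0.825 m from the base axis. Payload 7 kg.
Tool frame: the origin (TCP) lies on the centre line of the jaws, within the pads' length; the fingertips stand 19 mm ahead of it and the grasp point (between the pads) is the TCP (r.tip_extent is the distance from the TCP to the fingertips, in m); z points along the fingers, y is the line along which they close (so a half turn about z gives the same grasp; the last joint's range is limited). The gripper opens to 88 mm and grips with 3 to 60 N. Pads are 19 mm wide; open, the fingers measure 130 mm over their backs; the gripper's body (78 mm by 193 mm) begins 47 mm behind the grasp point.
Start: joints at [-52.363, 20.546, 0.682, 0, -70.136, -16.507], TCP at [0.243, -0.63, 0.246] pointing down, gripper open.
Joint ranges: [-176.03, 176.03], [-82.01, 121.73], [-58.28, 71.71], [-173.87, 95.51], [-174.79, -0.11], [-173.66, 173.66]. Speed limits (degrees/s): [136.94, 136.94, 172.46, 180, 180, 180].

INTERFACE

Orientations are given as [roll, pitch, yaw] about the fixed x, y, z axes, in that order (R = Rz(yaw) Ry(pitch) Rx(roll)).
In Python, from plant import r gives the robot as it stands. The module is installed in compiled form; this text tells all that it offers.
- The arm moves only by the tool jog_arm, never from a script. Its argument "deltas" is a list that holds one entry, the list of rows, each a list of 5 numbers: the opening, from -1 (shut) to 1 (fully open), then the shift along the world's x, y, z in cm, then the turn about the world's z in rad. In form: [[[claw, dx, dy, dz, turn], ...]]. A call has 1 to 8 rows; each row shifts and turns the commanded pose from where the row before left it; what a row does not reach is not made up. A row lasts 1/8 s, in which the tool goes at most 62.5 mm and 10.7 degrees, less where a joint would pass 70% of its speed; a pose out of reach is approached as far as the arm can. A call with a gripper value outside its range is refused whole. The fingers move at their own pace and stop on an object; "force" is the grip in N (left out, the last holds). Time passes only in rows, so rows that do not move let the fingers close. It gives the time, the measured TCP pose, the force, the opening and the grip force at its end, in the units of the state.
- r.get_state(): the state, without advancing time (a new reading comes with each control period).
- r.capture(name): name is "side" or "top" or "wrist"; returns the picture (384x512x3 uint8, blue, green, red); there is no depth.
- r.camera_info(name): a dict with "fx", "fy", "cx", "cy" (pixels), "view" (4x4, takes a point from world to camera coordinates). Camera axes: x right, y up, looking along -z (the intrinsics and any distortion apply to the point x, -y, -z); pixel columns grow to the right and rows downward; lengths in m; the calibration is good to about 2 mm. A picture is of the moment at which its call begins: read the wrist's pose just before it. camera_info takes no time and is no camera call; for the wrist camera it gives the pose at the moment of the call.
- r.close_job(): hands the job in; it is judged then, once.
The state is a dict: "time_s": time; "joints": joint angles; "qd": joint speeds; "joint_torque": joint torques, N m; "tcp_pos": TCP position; "eef_rot": TCP orientation; "contact_force": force on the tool from outside, world axes, zero at the start; "moment": the same for the moment, N m; "gripper_width": finger opening in m; "gripper_force": force on a finger pad.
Only numpy, scipy, OpenCV 4.12 (cv2) and the standard library are available. Lean on these libraries where they do the work, as an engineer would, in place of code of your own. Each camera call takes 0.05 s, during which the arm holds its last target. There are 200 camera calls.

TASK

Do the start-up check of the board-test clamp. First prove its stop: press the mushroom button on the small square box right down until it latches, let go of it so that it stays down by itself, then turn the button clockwise to reset it so that it springs fully up again. Then take the clamp's upright handle, pull the spring-loaded jaw open until its pointer stands level with the index tab on the side bar, and finish while still gripping it there (the program ends holding; the jaw closes if it is let go); leave the index tab and the things lying round about as they are.

Things in the scene. Friction and masses are not known exactly. Their poses are not given: they have to be found in the camera images.
- stop_box: square grey metal box, 92 x 92 x 60 mm, screwed to the bench; origin at the centre of its underside, z up. The mushroom button stands on its top in the middle. It and the clamp may change places.
- stop_head: round black mushroom button, 40 mm across; its rim, to be gripped, reaches from 17 to 6 mm below the top. Origin at the centre of its top, z up: 96 mm above the bench when up, 89 mm when latched; the collar under it ends at 66 mm. Gripped and turned clockwise seen from above (under 0.1 N m) it unlatches at about 0.4 rad (stop at 0.65); let go, it rises and turns back.
- stop_stem (a joint): how far the mushroom button is pressed down, m: 0 = fully up, it latches at about 0.007 and stays at about 0.0067 when let go; end of travel 0.009. Pressing it right down takes about 10 N.
- clamp: board clamp screwed to the bench: aluminium base plate 250 x 116 x 12 mm with two steel end blocks (tops at 48 mm), two guide rods and a sliding jaw. Origin at the centre of the underside of the base plate; its x axis runs along the slide, and the jaw opens towards its -x (roughly towards the robot); z up.
- clamp_slide: the sliding jaw with its handle and pointer. Origin on the bench level, x axis along the slide as the clamp's; it opens towards -x, by at most 78 mm from shut. A spring pulls it shut with about 7 N at the start and 13 N at 60 mm open.
- handle (a point): centre of the top of the upright black handle on the sliding jaw: a plate 16 mm thick along the slide (x), 32 mm wide across it (y), free from 44 mm to 92 mm above the bench; this point is at 92 mm. The jaw plate behind it (towards +x of the clamp) begins 27 mm from this point and its top is at 52 mm: keep the fingertips above that.
- pointer (a point): tip of the thin pointer on the side (+y of the clamp) of the sliding jaw, 45 mm above the bench; moves with the jaw.
- mark (a point): the index line: the 3 mm fin on the dark index tab (12 x 14 mm, top at 47 mm) on the bar along the clamp's +y side; 45 mm above the bench. Axes as the clamp's. The jaw is at the mark when pointer and mark have the same place along the clamp's x. It stands 30 to 60 mm from the shut jaw's pointer; it slides if pushed: do not touch it.
- flux_jar: small round jar with screw lid, 42 mm wide and 32 mm high, a bystander; origin at the centre of its underside
- multimeter: hand-held meter, 144 x 68 x 39 mm, lying flat, a bystander; origin at the centre of its underside
- flat_pliers: pliers, 131 x 45 x 10 mm, lying flat, a bystander; origin at the centre of its underside

How it is judged (in metres and radians):
On the way, in this order (a step that is already met when the one before it is completed fails the run):
1. the mushroom button is latched down and nothing of the robot touches it (value of joint stop_stem above 0.006 m and contact force between each of the arm, the fingers and stop_head below 0.2 N), for 0.2 s.
2. the mushroom button is reset and fully up (value of joint stop_stem below 0.0015 m), for 0.2 s.
At the end, for the whole second after the job is handed in: the jaw's pointer is within 5 mm of the index line along the slide and at rest, held against its spring by the gripper's fingers (more than 5 N on the sliding jaw), with the mushroom button up (less than 1.5 mm down) (x of pointer in the frame of mark between -0.005 and 0.005 m and linear speed of clamp_slide below 0.01 m/s and contact force between the fingers and clamp_slide above 5 N and value of joint stop_stem below 0.0015 m and contact force between the fingers and stop_head below 0.2 N); the arm keeps its last pose, push and grip.
It fails at once if the index tab is pushed along its bar by more than 3 mm (distance of mark from where it was at the start of the episode above 0.003 m).
It fails at once if the jar, the meter or the pliers are moved by more than 20 mm (distance of any of flux_jar, multimeter, flat_pliers from where it was at the start of the episode above 0.02 m).
It also fails if it takes over 58 s, if anything falls off the work surface, if the arm or the gripper's body presses on something with over 40 N, if the wrist force passes 120 N, or if a joint passes its speed limit or range.

## Working session

There is one attempt and no reset: what is moved stays moved. The work goes in short steps, Python scripts to look and compute and a tool call to move; the robot and the scene stay as the last step left them, time stands still between calls to the robot, and variables do not carry over. Pictures are saved under pics/ and viewed, at most 10 in all, crops included, and the job is handed in when it is done.

Besides the shell and the picture viewer there is one more tool, called after ">>>" as name(argument=value, ...), one argument or row to a line, values as JSON. jog_arm: Moves the arm, as the interface text tells. Its arguments: {"type":"object","properties":{"deltas":{"type":"array"},"force":{"type":"number"}},"required":["deltas"]}

```bash
mkdir -p pics; cat > h.py <<'E'
import numpy as np, cv2
from plant import r
def ray(n,u,v):
    c=r.camera_info(n); V=np.array(c['view']); R=V[:3,:3]; o=-R.T@V[:3,3]
    d=R.T@np.array([(u-c['cx'])/c['fx'],-(v-c['cy'])/c['fy'],-1.0]); return o,d
def onz(n,u,v,z):
    o,d=ray(n,u,v); return o+d*(z-o[2])/d[2]
def proj(n,p):
    c=r.camera_info(n); V=np.array(c['view']); q=V[:3,:3]@np.array(p)+V[:3,3]
    return c['cx']+c['fx']*q[0]/-q[2], c['cy']-c['fy']*q[1]/-q[2]
E
python3 - <<'E'
from h import *
for n in('top','side'):
    im=r.capture(n); cv2.imwrite(f'pics/{n}1.png',im); c=r.camera_info(n); print(n,{k:(np.round(v,3).tolist() if k=='view' else v) for k,v in c.items()})
a=[cv2.imread(f'pics/{n}1.png') for n in('top','side')]
cv2.imwrite('pics/top1b.png',cv2.resize(a[0],(800,600),interpolation=cv2.INTER_CUBIC))
cv2.imwrite('pics/side1b.png',cv2.resize(a[1],(800,600),interpolation=cv2.INTER_CUBIC))
print(r.get_state())
E
```

```text
top {'fx': 363.5765519729082, 'fy': 363.5765519729082, 'cx': 253.54502126059154, 'cy': 197.82243435359516, 'view': [[0.002, -1.0, -0.001, -0.056], [0.997, 0.001, 0.073, -0.568], [-0.073, -0.001, 0.997, -1.438], [0.0, 0.0, 0.0, 1.0]]}
side {'fx': 436.9187556696087, 'fy': 436.9187556696087, 'cx': 256.10564405571455, 'cy': 185.9996404306412, 'view': [[-0.992, -0.13, -0.009, 0.566], [0.036, -0.34, 0.94, -0.128], [-0.125, 0.931, 0.342, -1.259], [0.0, 0.0, 0.0, 1.0]]}
{'time_s': 0.1, 'joints': array([-5.23649485e+01,  2.05871812e+01,  6.40492743e-01, -1.99599680e-02,
       -7.01352364e+01, -1.65078079e+01]), 'qd': array([-0.04508808, -0.15058155,  0.08639174,  0.04645321, -0.03412926,
        0.09927289]), 'joint_torque': array([-1.79516355e-03, -5.84162307e+01,  2.93754351e+01,  7.01538205e+00,
        1.01889332e-02, -7.76388583e-05]), 'tcp_pos': array([ 0.24315567, -0.6292541 ,  0.24472221]), 'eef_rot': array([ 1.79916120e+02, -5.28971789e-03, -1.58879548e+02]), 'contact_force': array([-0.45112353, -0.2720806 , -0.03419544]), 'moment': array([ 0.00421692,  0.02915609, -0.04072158]), 'gripper_force': 0.0, 'gripper_width': 0.087732948969914}
```

View pics/top1b.png

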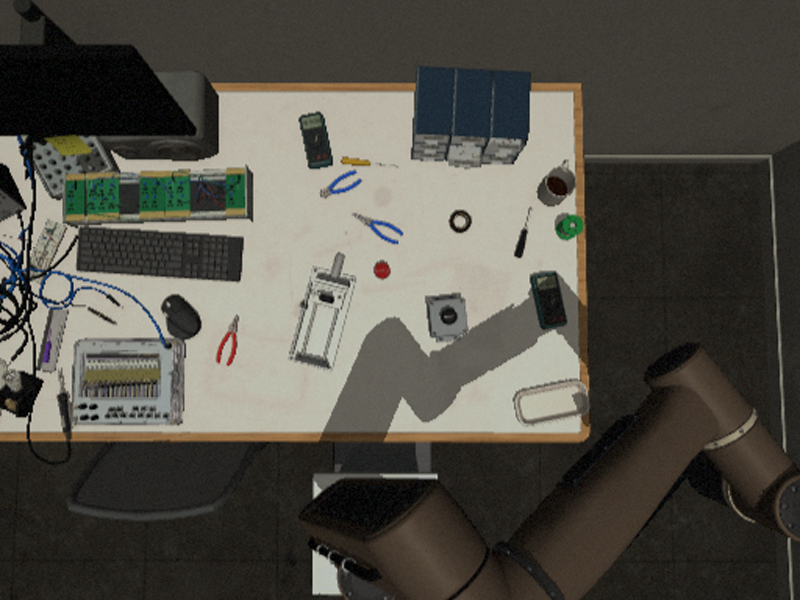

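View pics/side1b.png

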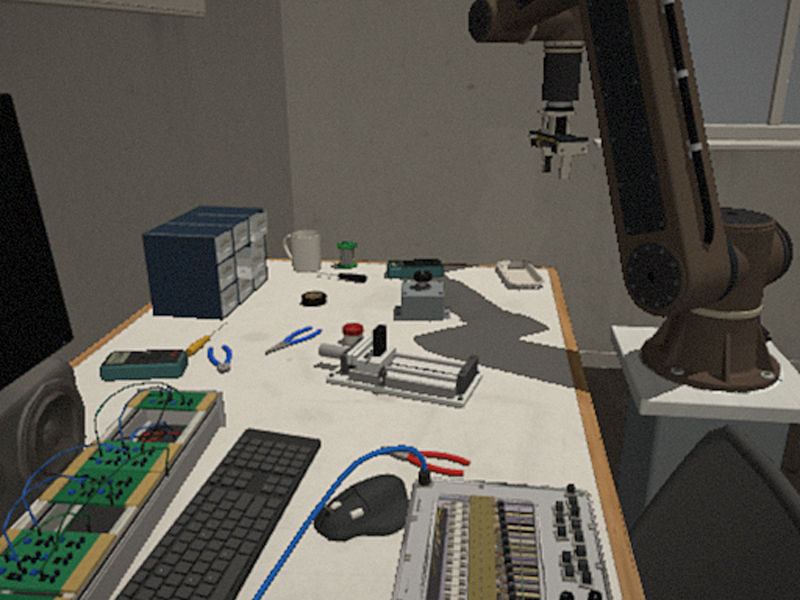

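The top view shows the stop box at (447,316) with its button at (448,316), both in the enlarged picture. The clamp is around (323,317), with its handle at (326,296) and the slide running from upper right to lower left. In the side view the handle is at (379,340) and the button at (423,276). I'll take rough positions from these, then look closer with the wrist camera.

```bash
python3 - <<'E'
from h import *
s=1.5625
for nm,u,v,z in[('btn',448,316,.096),('handle',326,296,.092),('clampNear',316,362,.04),('clampFar',334,270,.04),('jar',382,269,.03),('meter',549,300,.03)]:
    print(nm,onz('top',u/s,v/s,z).round(3))
for nm,u,v,z in[('btn',423,273,.096),('handle',379,327,.092)]: print('side',nm,onz('side',u/s,v/s,z).round(3))
V=np.array(r.camera_info('wrist')['view']); st=r.get_state()
print('wristcam',(-V[:3,:3].T@V[:3,3]).round(3),st['tcp_pos'],(V[:3,:3]).round(2).tolist(), r.camera_info('wrist')['fx'])
E
```

```text
btn [ 0.546 -0.181  0.096]
handle [0.594 0.117 0.092]
clampNear [0.432 0.147 0.04 ]
clampFar [0.666 0.103 0.04 ]
jar [ 0.67  -0.018  0.03 ]
meter [ 0.591 -0.445  0.03 ]
side btn [ 0.543 -0.162  0.096]
side handle [0.591 0.127 0.092]
wristcam [ 0.176 -0.655  0.383] [ 0.24315567 -0.6292541   0.24472221] [[-0.36, 0.93, 0.0], [-0.9, -0.35, -0.27], [-0.25, -0.1, 0.96]] 289.7769088488255
```

>>> jog_arm(
  deltas=[
    [[1, 3.4, 5, 0, 0], [1, 3.4, 5, 0, 0], [1, 3.4, 5, 0, 0], [1, 3.4, 5, 0, 0], [1, 3.4, 5, 0, 0], [1, 3.4, 5, 0, 0], [1, 3.4, 5, 0, 0], [1, 3.4, 5, 0, 0]],
  ],
)

```text
time_s: 1.1
tcp_pos: [0.516, -0.2277, 0.2455]
eef_rot: [180.0, -0.0, -158.9]
contact_force: [0.9, -0.3, 0.1]
gripper_width: 0.0876
gripper_force: 0.0
```

>>> jog_arm(
  deltas=[
    [[1, 3, 5, 0, 0], [-1, 0, 0, 0, 0], [-1, 0, 0, 0, 0], [-1, 0, 0, 0, 0], [-1, 0, 0, 0, 0]],
  ],
  force=20,
)

```text
time_s: 1.72
tcp_pos: [0.5448, -0.1806, 0.2457]
eef_rot: [-180.0, 0.0, -159.0]
contact_force: [-0.8, -0.1, -0.0]
gripper_width: 0.0527
gripper_force: 0.0
```

```bash
python3 - <<'E'
from h import *
print(r.get_state())
im=r.capture('wrist'); cv2.imwrite('pics/w1.png',im); print(proj('wrist',[.546,-.175,.096]))
E
```

```text
{'time_s': 1.725, 'joints': array([ 1.18101626e+00,  1.10791291e+01, -1.23702657e+01,  3.45059315e-04,
       -6.65459600e+01, -7.01434335e+01]), 'qd': array([ 0.1536003 ,  0.03073561,  0.11723151, -0.05449596,  0.05353799,
       -0.05002671]), 'joint_torque': array([ 1.95955206e-01, -4.42419899e+01,  2.85105371e+01,  6.79651737e+00,
       -6.05667592e-02,  4.73763415e-03]), 'tcp_pos': array([ 0.54478624, -0.18061167,  0.24566338]), 'eef_rot': array([-1.79998124e+02,  4.26151076e-03, -1.58962280e+02]), 'contact_force': array([-0.83879923, -0.14559485, -0.01866645]), 'moment': array([ 0.03767139,  0.00039485, -0.00436103]), 'gripper_force': 0.0, 'gripper_width': 0.05269117166581654}
(np.float64(261.1350788304473), np.float64(189.98450245610314))
```

View pics/w1.png

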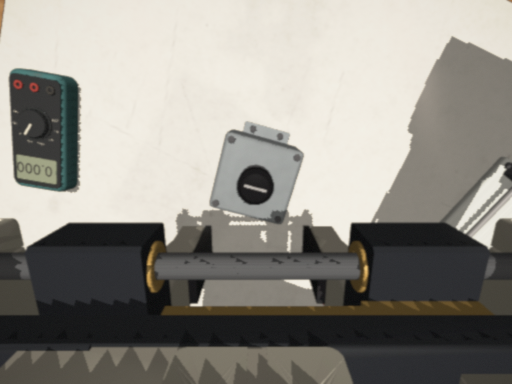

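The wrist view shows the black button at about (255,186) on the grey box, with a meter to the left and the clamp corner at the right edge. I'll measure the button's centre from its contour.

```bash
python3 - <<'E'
from h import *
im=cv2.imread('pics/w1.png'); g=im.max(2)
m=np.zeros_like(g); m[150:220,220:292]=(g[150:220,220:292]<75)*255
m=cv2.morphologyEx(m,cv2.MORPH_CLOSE,np.ones((7,7)))
for c in cv2.findContours(m,0,2)[0]:
    if cv2.contourArea(c)<200: continue
    (u,v),rad=cv2.minEnclosingCircle(c); print(u,v,rad,cv2.contourArea(c),cv2.boundingRect(c)); p=onz('wrist',u,v,.089); q=onz('wrist',u+rad,v,.089); print(p,np.linalg.norm(q-p))
im=cv2.imread('pics/top1.png'); g=im.max(2); print(g[192:214:1,276:300:1])
E
```

```text
254.4098358154297 184.77049255371094 19.323686599731445 1040.0 (237, 166, 37, 38)
[ 0.54493528 -0.18286415  0.089     ] 0.02022807014080774
[[ 92  91  84  85  95  99 103 103 111 111 115 115 116 116 117 118 119 120
   99  73 100 114 183 183]
 [ 75 114 110 115 115 117 120 119 122 121 123 121 117 121 121 121 122 117
  113  86 113 123 183 183]
 [ 74  98 118 119 122 116 123 117 119 121 122 119 121 121 121 122 120 123
  122 115 121 132 182 185]
 [109 109 116 122 118 120 121 119 121  88  86  84 121 120 119 121 123 120
  123 121 124 122 181 186]
 [118 118 122 122 122 119 120  90  87  64  58  63  87  87 120 123 118 124
  123 127 126 108 180 186]
 [123 121 122 121 118 118  88  61  59  45  40  39  40  48  85 119 123 122
  122 121 124 110 184 183]
 [121 121 119 122 120 121  66  53  44  27  22  18  24  19  41 121 123 126
  124 124 126 115 184 188]
 [121 124 121 123 124  89  63  27  20  27  20  25  22  24  19  75 122 125
  125 121 123 115 159 185]
 [123 121 122 120 119  66  48  21  26  26  29  27  24  26  26  24  86 121
  126 123 123 117 146 186]
 [122 122 119 120 119  64  33  13  28  28  27  30  
[... 562 characters left out ...]
24 128 123 121 120 120 116 106  82  55  51  56 100 109 125 124 125
  126 126 126 125 112 186]
 [112 125 125 122 123 123 124 123 124 118 110 109 109 124 126 124 124 126
  126 128 125 126 112 157]
 [106 125 123 121 122 125 124 125 128 125 124 125 125 130 127 123 128 129
  126 128 125 125 111 144]
 [102 124 124 125 122 122 126 126 126 122 123 125 125 123 124 124 125 126
  128 127 123 108 105 118]
 [104 126 125 125 125 125 122 123 127 128 122 121 124 126 124 124 124 126
  126 125  87  83  94 116]
 [ 98  91  91 122 124 122 124 123 125 124 122 123 126 126 124 123 124 123
  124 129 109  89  93 148]
 [ 97  76  70 109 120 124 126 125 122 126 121 122 122 117 122 120 121 115
   99 102 101 120  81 119]]
```

Radius 20.2 mm agrees with the 40 mm button, which is centred at (0.545, -0.183). Next I press it with the fingers closed.

>>> jog_arm(
  deltas=[
    [[-1, 0, -0.2, -3, 0], [-1, 0, 0, -3, 0], [-1, 0, 0, -3, 0], [-1, 0, 0, -3, 0], [-1, 0, 0, -0.5, 0], [-1, 0, 0, 0, 0]],
  ],
)

```text
time_s: 2.52
tcp_pos: [0.5455, -0.182, 0.1211]
eef_rot: [-180.0, 0.0, -158.9]
contact_force: [0.4, -0.2, 0.2]
gripper_width: 0.0006
gripper_force: 0.0
```

>>> jog_arm(
  deltas=[
    [[-1, 0, 0, -0.5, 0], [-1, 0, 0, -0.3, 0], [-1, 0, 0, -0.3, 0], [-1, 0, 0, -0.3, 0], [-1, 0, 0, 0, 0]],
  ],
)

```text
time_s: 3.15
tcp_pos: [0.5462, -0.1818, 0.1079]
eef_rot: [-179.9, 0.1, -158.8]
contact_force: [-1.8, 0.4, 7.7]
gripper_width: 0.0005
gripper_force: 3.7
```

>>> jog_arm(
  deltas=[
    [[-1, 0, 0, -0.15, 0], [-1, 0, 0, -0.1, 0], [-1, 0, 0, 0, 0]],
  ],
)

```text
time_s: 3.52
tcp_pos: [0.5463, -0.1818, 0.1059]
eef_rot: [-179.9, 0.1, -158.8]
contact_force: [-2.3, 1.3, 10.9]
gripper_width: 0.0002
gripper_force: 5.2
```

It went 9 mm down at 11 N. Now I lift off, open the fingers and check that it latched.

>>> jog_arm(
  deltas=[
    [[-1, 0, 0, 1.5, 0], [1, 0, 0, 3, 0], [1, 0, 0, 4, 0], [1, 0, 0, 3, 0], [1, 0, 0, 0, 0], [1, 0, 0, 0, 0], [1, 0, 0, 0, 0], [1, 0, 0, 0, 0]],
  ],
)

```text
time_s: 4.53
tcp_pos: [0.5449, -0.1816, 0.2183]
eef_rot: [180.0, -0.1, -158.9]
contact_force: [0.2, -0.3, 0.7]
gripper_width: 0.0647
gripper_force: 0.0
```

```bash
python3 - <<'E'
from h import *
print(r.get_state()['tcp_pos'],r.get_state()['gripper_width'])
im=r.capture('wrist'); s=r.capture('side'); cv2.imwrite('pics/w2.png',im)
a=cv2.imread('pics/side1.png')[160:215,240:300]; b=s[160:215,240:300]
cv2.imwrite('pics/cmp.png',cv2.resize(np.hstack([a,b]),None,fx=6,fy=6,interpolation=0))
g=im.max(2); m=(g<75).astype(np.uint8)*255
m=cv2.morphologyEx(m,cv2.MORPH_CLOSE,np.ones((7,7)))
for c in cv2.findContours(m,0,2)[0]:
    if cv2.contourArea(c)<400: continue
    (u,v),rad=cv2.minEnclosingCircle(c)
    if rad>35: continue
    p=onz('wrist',u,v,.082); q=onz('wrist',u+rad,v,.082); print(u,v,p,np.linalg.norm(q-p))
E
```

```text
[ 0.54494819 -0.18156565  0.21825265] 0.06467931931366169
255.5 190.5 [ 0.54545916 -0.18245725  0.082     ] 0.019867941237479814
```

View pics/cmp.png

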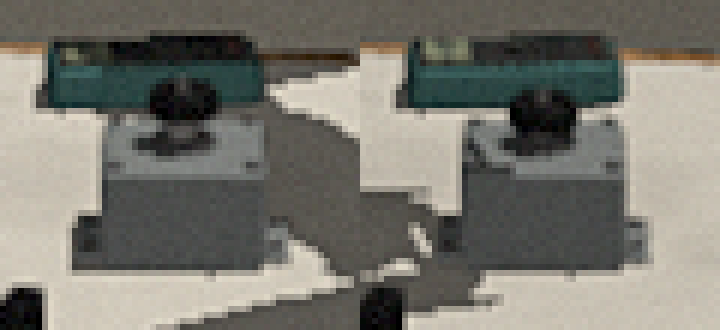

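The right half (after) shows the button about 2 pixels lower on its collar than the left half (before), so it is latched. Next I descend, grip the rim and turn it clockwise.

>>> jog_arm(
  deltas=[
    [[1, 0.05, -0.1, -3, 0], [1, 0, 0, -3, 0], [1, 0, 0, -3, 0], [1, 0, 0, -2, 0], [1, 0, 0, -1, 0], [1, 0, 0, -0.8, 0], [1, 0, 0, 0, 0]],
  ],
)

```text
time_s: 5.5
tcp_pos: [0.5458, -0.1826, 0.091]
eef_rot: [180.0, -0.0, -158.9]
contact_force: [-0.3, 0.3, -0.2]
gripper_width: 0.0876
gripper_force: 0.0
```

>>> jog_arm(
  deltas=[
    [[-1, 0, 0, 0, 0], [-1, 0, 0, 0, 0], [-1, 0, 0, 0, 0], [-1, 0, 0, 0, 0], [-1, 0, 0, 0, 0], [-1, 0, 0, 0, 0]],
  ],
  force=15,
)

```text
time_s: 6.25
tcp_pos: [0.5458, -0.1825, 0.0911]
eef_rot: [180.0, -0.0, -158.9]
contact_force: [-0.3, 1.6, 0.3]
gripper_width: 0.0389
gripper_force: 15.0
```

>>> jog_arm(
  deltas=[
    [[-1, 0, 0, 0, -0.1], [-1, 0, 0, 0, -0.1], [-1, 0, 0, 0, -0.1], [-1, 0, 0, 0, -0.1], [-1, 0, 0, 0, -0.1], [-1, 0, 0, 0, -0.05], [-1, 0, 0, 0, 0]],
  ],
)

```text
time_s: 7.12
tcp_pos: [0.5457, -0.1819, 0.0916]
eef_rot: [180.0, -0.0, 169.6]
contact_force: [-2.4, 5.3, 8.1]
gripper_width: 0.0392
gripper_force: 15.0
```

The 8 N upward push means it has unlatched. I release and lift.

>>> jog_arm(
  deltas=[
    [[1, 0, 0, 0, 0], [1, 0, 0, 0, 0], [1, 0, 0, 0, 0], [1, 0, 0, 0, 0], [1, 0, 0, 0, 0], [1, 0, 0, 3, 0.1], [1, 0, 0, 4, 0.15], [1, 0, 0, 5, 0.15]],
  ],
)

```text
time_s: 8.12
tcp_pos: [0.5451, -0.1826, 0.2115]
eef_rot: [180.0, -0.1, -167.2]
contact_force: [1.1, -0.5, 0.4]
gripper_width: 0.0876
gripper_force: 0.0
```

```bash
python3 - <<'E'
from h import *
s=r.capture('side')
L=[cv2.imread('pics/side1.png')[160:215,240:300], s[160:215,240:300]]
for b in L:
    g=b.max(2)[:, 25:38]; print(g.mean(1).round().astype(int)[10:34])
cv2.imwrite('pics/cmp2.png',cv2.resize(np.hstack(L),None,fx=6,fy=6,interpolation=0))
E
```

```text
[ 45  68  71  54  41  34  25  25  21  36  83  98  73  59  59  85 119 133
 132 110  75  77  77  77]
[ 72  89  76  55  39  31  25  20  36  52  87  92  70  58  57  82 115 127
 126 105  73  73  75  75]
```

View pics/cmp2.png

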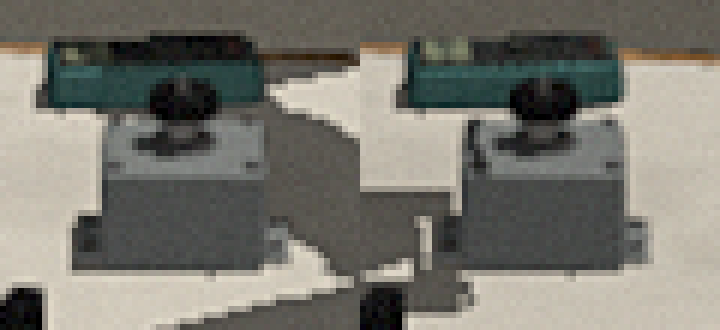

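The button is fully up again, matching the left reference. Now I move to the clamp and look at it from above.

>>> jog_arm(
  deltas=[
    [[1, 0, 5, 1, 0], [1, 0, 5, 1, 0], [1, 0, 5, 1, 0], [1, 0, 5, 0, 0], [1, 0, 5, 0, 0], [1, 0, 5, 0, 0], [1, 0, 2, 0, 0], [1, 0, 0, 0, 0]],
  ],
)

```text
time_s: 9.18
tcp_pos: [0.5457, 0.1384, 0.2407]
eef_rot: [-180.0, -0.0, -167.4]
contact_force: [-0.3, -0.5, 0.5]
gripper_width: 0.0874
gripper_force: 0.0
```

```bash
python3 - <<'E'
from h import *
print(r.get_state()['tcp_pos'],r.get_state()['eef_rot'],r.get_state()['joints'])
im=r.capture('wrist'); cv2.imwrite('pics/w3.png',im)
u,v=map(int,proj('wrist',[.56,.13,.05])); print(u,v)
np.save('view3.npy',np.array(r.camera_info('wrist')['view']))
cv2.imwrite('pics/w3b.png',cv2.resize(im[:300,100:500],(800,600),interpolation=cv2.INTER_CUBIC))
E
```

```text
[0.54567458 0.13836861 0.2407243 ] [-1.79991147e+02 -2.46334203e-02 -1.67371093e+02] [ 3.41482849e+01  1.02470394e+01 -1.40880073e+01 -8.77650831e-04
 -6.56911171e+01 -1.11519015e+02]
247 189
```

View pics/w3b.png

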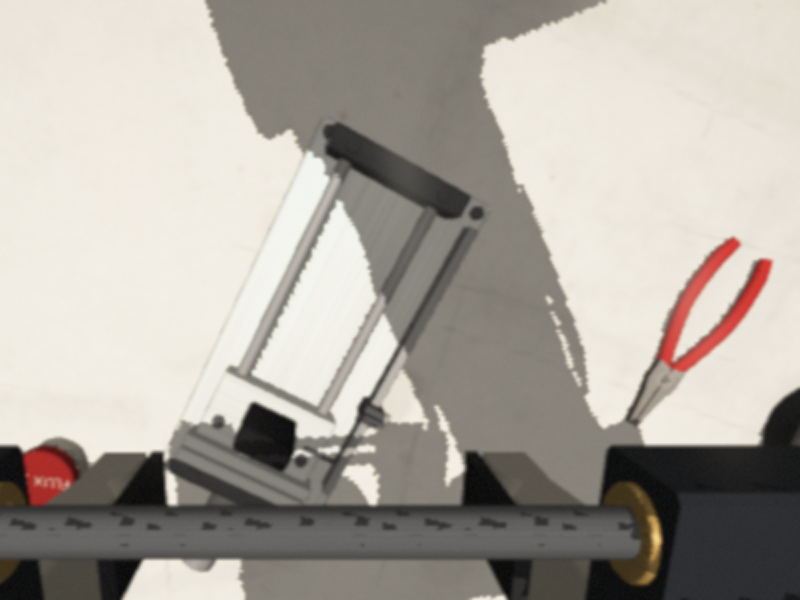

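The enlarged wrist view has image-up pointing toward the robot. It shows the black handle at (265,435), the dark index tab on the side bar at (370,410) and the pointer near (325,455), half hidden by the gripper. I'll move 6 cm in +x to see these better.

>>> jog_arm(
  deltas=[
    [[1, 3, 0, 0, 0], [1, 3, 0, 0, 0], [1, 0, 0, 0, 0]],
  ],
)

```text
time_s: 9.6
tcp_pos: [0.6071, 0.1357, 0.2402]
eef_rot: [-180.0, -0.1, -167.6]
contact_force: [-1.2, 0.3, 0.0]
gripper_width: 0.0873
gripper_force: 0.0
```

```bash
python3 - <<'E'
from h import *
im=r.capture('wrist'); cv2.imwrite('pics/w4.png',im)
np.save('view4.npy',np.array(r.camera_info('wrist')['view']))
u,v=proj('wrist',[.594,.12,.05]); u0=int(u)-60; v0=int(v)-70; print(u0,v0)
cv2.imwrite('pics/w4b.png',cv2.resize(im[v0:v0+120,u0:u0+160],(800,600),interpolation=cv2.INTER_CUBIC))
E
```

```text
185 95
```

View pics/w4b.png

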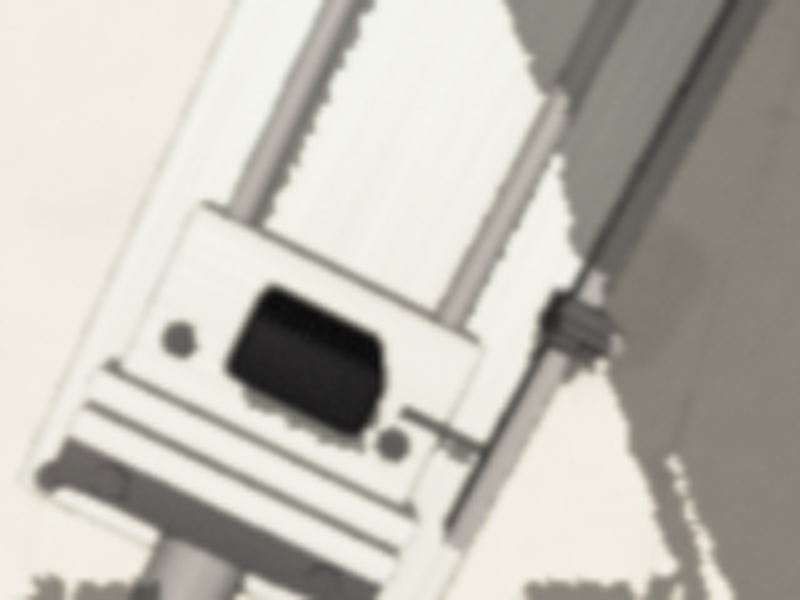

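The crop (5x, offset 185,95) shows the black handle around (305,360), the pointer line from (405,412) to its tip near (485,450), and the dark index tab centred at (580,326).

```bash
python3 - <<'E'
from h import *
f=lambda u,v,z: onz('wrist',185+u/5-.4,95+v/5-.4,z)
def ang(a,b): d=a-b; return np.degrees(np.arctan2(d[1],d[0]))
print('axis: plate',ang(f(30,470,.012),f(235,0,.012)),'rodL',ang(f(238,215,.03),f(333,0,.03)),'rodR',ang(f(445,318,.03),f(548,95,.03)),
 'bar',ang(f(450,525,.035),f(715,0,.035)),'jawedge+90',ang(f(205,205,.044),f(480,345,.044))-90, ang(f(110,365,.05),f(415,508,.05))-90,'ptr',ang(f(405,412,.045),f(485,450,.045))-90)
# wide axis from view3: near & far plate corners
im=cv2.imread('pics/w4.png'); g=im.max(2); m=np.zeros_like(g); m[95:215,185:275]=(g[95:215,185:275]<60)*255
cs=[c for c in cv2.findContours(m,0,2)[0] if cv2.contourArea(c)>50]
for c in cs:
    (x,y),(w,h),a=cv2.minAreaRect(c); print('dark',(x-185)*5,(y-95)*5,w,h,a,cv2.boundingRect(c)); 
T={k:f(*v) for k,v in dict(ptr=(485,450,.045),tab=(580,326,.047),h=(300,368,.092),hA=(228,365,.092),hB=(360,435,.092),hC=(382,385,.092),hD=(250,315,.092)).items()}
for k,v in T.items(): print(k,v.round(4))
for y in(-10,-11.5,-13):
    ax=np.array([np.cos(np.radians(y)),np.sin(np.radians(y)),0]); print(y,'mark-ptr',(T['tab']-T['ptr'])@ax,(T['tab']-T['ptr'])@[-ax[1],ax[0],0])
E
```

```text
axis: plate -13.403017294170205 rodL -12.844535981809507 rodR -11.597104796631564 bar -12.672371068681802 jawedge+90 -194.4879308455733 -193.4462742437313 ptr -193.35475643500257
dark 311.0002136230469 360.5000305175781 29.06888198852539 18.782970428466797 26.56505012512207 (231, 153, 30, 29)
ptr [0.6076 0.1663 0.045 ]
tab [0.574  0.1804 0.047 ]
h [0.5891 0.1197 0.092 ]
hA [0.5916 0.1055 0.092 ]
hB [0.5999 0.1344 0.092 ]
hC [0.5889 0.1365 0.092 ]
hD [0.5808 0.1079 0.092 ]
-10 mark-ptr -0.03553020878831399 0.008066892604771494
-11.5 mark-ptr -0.03572920010386927 0.007134055843331342
-13 mark-ptr -0.03590370441038672 0.006196329756370211
```

The clamp yaw is about -13°, the handle top is near (0.588, 0.122), and the mark is about 36 mm from the pointer, which falls within the expected 30 to 60 mm. I'll turn the tool by +1.126 rad so the fingers close along the slide.

>>> jog_arm(
  deltas=[
    [[1, -0.5, -0.4, 0, 0.16], [1, -0.5, -0.4, 0, 0.16], [1, -0.5, -0.4, 0, 0.16], [1, -0.4, -0.2, 0, 0.16], [1, 0, 0, 0, 0.16], [1, 0, 0, 0, 0.16], [1, 0, 0, 0, 0.16], [1, 0, 0, 0, 0]],
  ],
)

```text
time_s: 10.65
tcp_pos: [0.5862, 0.1226, 0.2413]
eef_rot: [-180.0, 0.0, -103.4]
contact_force: [-0.3, -0.2, 0.7]
gripper_width: 0.0876
gripper_force: 0.0
```

```bash
python3 - <<'E'
from h import *
print(r.get_state()['tcp_pos'],r.get_state()['eef_rot'])
im=r.capture('wrist'); cv2.imwrite('pics/w5.png',im)
u,v=proj('wrist',[.588,.122,.092]); print(u,v); print(proj('wrist',[.6076,.1663,.045]),proj('wrist',[.574,.1804,.047]))
g=im.max(2); m=np.zeros_like(g); u,v=int(u),int(v); m[v-40:v+30,u-40:u+40]=(g[v-40:v+30,u-40:u+40]<60)*255
for c in cv2.findContours(m,0,2)[0]:
    if cv2.contourArea(c)>80:
        print(cv2.minAreaRect(c),cv2.boundingRect(c))
        for p in cv2.boxPoints(cv2.minAreaRect(c)): print(onz('wrist',*p,.092).round(4))
s=r.capture('side'); cv2.imwrite('pics/s2.png',s)
print(proj('side',[.6076,.1663,.045]),proj('side',[.574,.1804,.047]))
cv2.imwrite('pics/s2b.png',np.vstack([cv2.resize(im[v-75:v+75,u-110:u+110],(640,436)),cv2.resize(cv2.imread('pics/side1.png')[210:260,200:320],None,fx=5,fy=5)[:,:].copy()[0:160,:600] if 0 else cv2.resize(cv2.imread('pics/side1.png')[218:250,210:338],(640,160))]))
E
```

```text
[0.58615593 0.12261866 0.24134838] [-1.79996888e+02  1.23558635e-02 -1.03395663e+02]
254.80619722126417 186.60694960143243
(np.float64(247.992728734526), np.float64(215.19610088597247)) (np.float64(277.4250762971808), np.float64(220.26783334216094))
((250.57693481445312, 183.61537170410156), (18.631032943725586, 38.6348762512207), 11.309932708740234) (238, 165, 21, 37)
[0.6088 0.1325 0.092 ]
[0.5915 0.096  0.092 ]
[0.5746 0.1038 0.092 ]
[0.5914 0.1408 0.092 ]
(np.float64(234.269184567817), np.float64(230.98859885940118)) (np.float64(245.9133062666959), np.float64(233.2660624512984))
```

View pics/s2b.png

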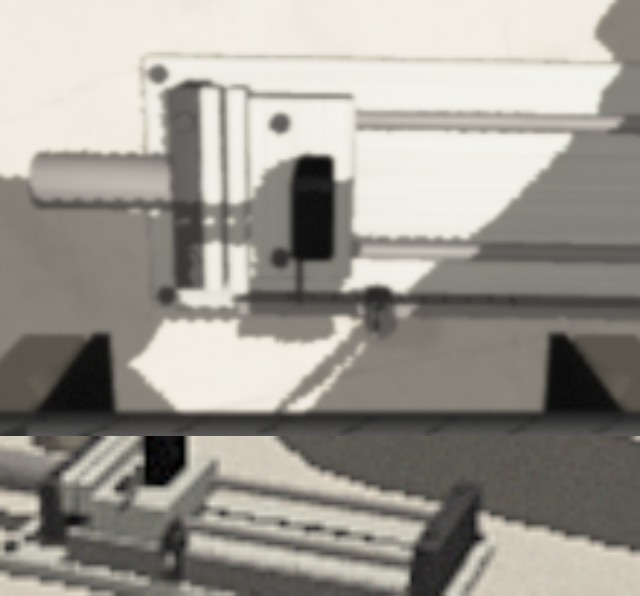

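The top panel (crop origin 144,111, scale 2.91) looks across the clamp and is well aligned. The handle spans x 293-333, the pointer is at x≈299 and ends at the bar, and the tab is at x≈379. The bottom panel is the side view. I'll refine pointer-to-mark from intensity profiles.

```bash
python3 - <<'E'
from h import *
im=cv2.imread('pics/w5.png'); g=im.max(2).astype(int)
print('cols',list(range(240,256)))
for v in range(200,216): print(v,g[v,240:256])
print('tab cols 264..286')
for v in range(207,227): print(v,g[v,264:287])
for z in (.045,):
    for a in((246.8,212),(246.3,212)): print(onz('wrist',*a,z).round(4))
    for a in((274,214),(274.5,214)): print(onz('wrist',*a,.046).round(4))
E
```

```text
cols [240, 241, 242, 243, 244, 245, 246, 247, 248, 249, 250, 251, 252, 253, 254, 255]
200 [50 50 63 87 94 71 44 36 50 60 61 61 63 63 62 65]
201 [ 50  53  72 104 115  97  64  63  93 110 114 113 114 115 115 116]
202 [ 67  73  92 116 123 102  72  71 105 123 128 128 129 129 129 131]
203 [102 110 120 127 125 103  72  71 106 125 129 129 131 131 131 132]
204 [124 127 130 131 124 104  73  70 106 124 130 130 131 131 130 131]
205 [127 128 127 130 124 102  72  71 105 124 128 130 132 132 131 131]
206 [125 123 122 123 118  97  71  69  99 119 125 128 130 131 131 132]
207 [127 128 126 127 122 102  72  72 104 123 129 129 129 131 131 131]
208 [130 131 130 131 125 104  75  74 108 126 130 131 131 132 132 132]
209 [132 131 130 130 125 104  75  77 110 129 131 132 133 132 133 133]
210 [123 122 124 122 116  97  72  74 103 120 125 125 125 125 125 126]
211 [88 89 87 84 83 71 57 61 77 86 92 95 96 96 95 97]
212 [67 67 64 58 59 55 51 53 61 66 65 65 68 71 72 71]
213 [66 66 62 54 55 54 51 53 61 64 60 58 62 65 65 66]
214 [72 72 70 66 66 63 56 57 64 69 68 67 68 70 69 69]
215 [87 88 87 85 83 79 72 71 77 80 80 81 81 
[... 1351 characters left out ...]
2 131 123 121]
221 [222 199 200 196 159 111  84  83  75  64  80  92  93  95  94  96 113 126
 128 128 127 127 126]
222 [233 222 211 185 146 111  87  83  69  60  77  91  94  94  93  95 113 124
 127 127 127 124 126]
223 [227 199 169 146 128 112  93  83  69  59  78  93  95  94  94  99 116 125
 127 127 126 125 126]
224 [206 161 137 131 128 119 101  91  80  71  81  92  94  95  97 104 118 125
 127 126 127 127 125]
225 [187 146 134 130 129 124 114 108 111 102  95  96  96 100 107 116 123 126
 127 127 126 126 127]
226 [162 138 134 133 130 129 123 123 130 119 103  98 102 111 119 123 126 127
 127 127 126 126 126]
[0.6081 0.1621 0.045 ]
[0.6087 0.1619 0.045 ]
[0.5764 0.172  0.046 ]
[0.5759 0.1721 0.046 ]
```

From the profiles, the pointer is at u≈246.5 and the fin at u≈273.2, a pull of about 32.5 mm. The handle centre is about 4 mm further in +x than the TCP. I'll descend, grip and then pull.

>>> jog_arm(
  deltas=[
    [[1, 0.45, -0.1, -3, 0], [1, 0, 0, -4, 0], [1, 0, 0, -4, 0], [1, 0, 0, -3, 0], [1, 0, 0, -1.5, 0], [1, 0, 0, -0.9, 0], [1, 0, 0, 0, 0]],
  ],
)

```text
time_s: 11.62
tcp_pos: [0.5915, 0.1224, 0.0773]
eef_rot: [-180.0, -0.0, -103.3]
contact_force: [0.6, -0.7, 0.7]
gripper_width: 0.0876
gripper_force: 0.0
```

>>> jog_arm(
  deltas=[
    [[-1, 0, 0, 0, 0], [-1, 0, 0, 0, 0], [-1, 0, 0, 0, 0], [-1, 0, 0, 0, 0], [-1, 0, 0, 0, 0], [-1, 0, 0, 0, 0], [-1, 0, 0, 0, 0], [-1, 0, 0, 0, 0]],
  ],
  force=40,
)

```text
time_s: 12.62
tcp_pos: [0.5919, 0.1223, 0.0771]
eef_rot: [-179.9, 0.0, -103.3]
contact_force: [5.5, -3.1, -2.1]
gripper_width: 0.0157
gripper_force: 40.0
```

>>> jog_arm(
  deltas=[
    [[-1, -0.5, 0.12, 0, 0], [-1, -0.5, 0.12, 0, 0], [-1, -0.5, 0.12, 0, 0], [-1, -0.5, 0.12, 0, 0], [-1, -0.5, 0.12, 0, 0], [-1, -0.5, 0.12, 0, 0], [-1, 0, 0, 0, 0], [-1, 0, 0, 0, 0]],
  ],
)

```text
time_s: 13.62
tcp_pos: [0.5629, 0.1297, 0.0771]
eef_rot: [-179.9, 0.1, -103.3]
contact_force: [9.2, -2.5, -6.8]
gripper_width: 0.0157
gripper_force: 40.0
```

```bash
python3 - <<'E'
from h import *
print(r.get_state()['tcp_pos'])
im=r.capture('wrist'); cv2.imwrite('pics/w6.png',im)
s=r.capture('side'); cv2.imwrite('pics/s3.png',s)
print(proj('wrist',[.577,.17,.045]),proj('side',[.577,.17,.045]))
a=cv2.resize(im[130:330,150:370],(660,330) if 0 else (330*1,300)); b=cv2.resize(s[205:255,205:315],(660,300),interpolation=cv2.INTER_CUBIC)
cv2.imwrite('pics/c6.png',np.vstack([cv2.copyMakeBorder(a,0,0,0,330,0),b]))
E
```

```text
[0.56294626 0.12971376 0.07706377]
(np.float64(250.29611867960546), np.float64(290.29774611733114)) (np.float64(245.40121037131803), np.float64(232.16201130228075))
```

View pics/c6.png

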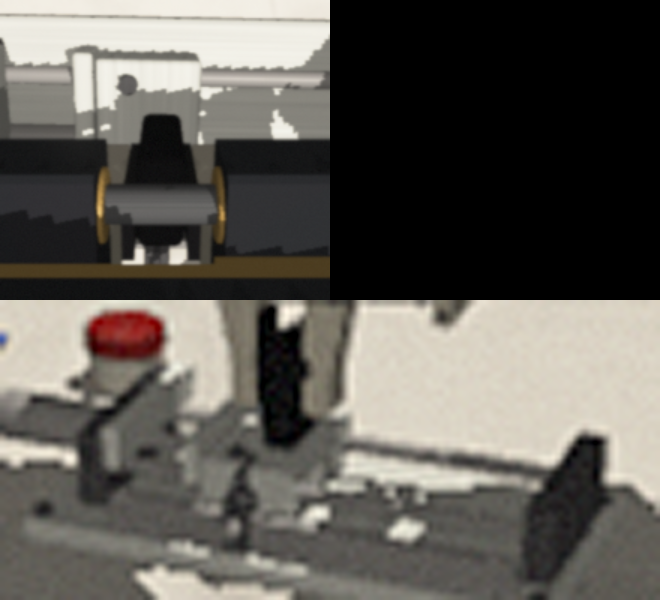

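The pointer and tab show through the finger gap in the wrist view at about (253,298), and the side view at (240,510) has them nearly in line. I'll read the pixel values there.

```bash
python3 - <<'E'
from h import *
im=cv2.imread('pics/w6.png'); g=im.max(2).astype(int)
print('    ',list(range(240,274)))
for v in range(289,309): print(v,' '.join('%3d'%x for x in g[v,240:274]))
for u in(252,253): print(onz('wrist',u,297,.045))
cv2.imwrite('pics/z6.png',np.hstack([cv2.resize(im[284:310,232:280],(768,416),interpolation=cv2.INTER_CUBIC)]))
E
```

```text
[240, 241, 242, 243, 244, 245, 246, 247, 248, 249, 250, 251, 252, 253, 254, 255, 256, 257, 258, 259, 260, 261, 262, 263, 264, 265, 266, 267, 268, 269, 270, 271, 272, 273]
289  41  48  35  24  13  18  19  16  16  18  16  16  18  18  17  15  15  14  16  16  14  17  14  16  16  15  15  15  16  14  23  45  66  59
290  51  66  54  32  18  18  13  14  18  15  16  15  19  16  16  17  18  16  17  20  15  15  14  16  16  16  17  16  16  19  46  84 100  83
291  59  78  71  49  28  17  16  15  15  16  18  14  17  12  15  15  17  14  16  17  18  18  15  14  15  15  16  15  18  35  82 132 150 123
292  77 103 109  97  69  34  23  17  14  12  16  15  15  15  14  15  15  16  17  18  17  19  18  19  21  18  19  29  46  76 121 158 167 143
293 108 145 159 153 124  77  40  25  22  26  25  24  25  21  20  21  21  23  27  24  26  28  38  56  65  69  70  83 106 130 156 173 174 152
294 126 165 175 173 158 118  70  45  42  40  43  42  36  33  30  30  33  38  43  43  44  45  69 108 127 130 136 148 160 168 175 178 177 163
295 157 192 195 192 181 150  97  56  47  49  50  49  42  36  34  35  39  45  50  48  49  
[... 1240 characters left out ...]
80  87  92  94  93 102 150 214 235 238 239 239 240 239 234 224 186 147
305 227 228 227 227 222 194 137  90  81  70  59  62  74  84  89  87  82  86  90  90  90  98 143 200 224 228 228 229 229 224 200 171 145 129
306 151 151 151 149 145 129  99  82  78  74  72  72  76  79  80  79  80  80  81  81  81  85 103 133 148 152 151 151 152 147 125 105  98  95
307  87  85  87  86  87  82  79  78  77  76  77  76  75  77  77  77  77  77  76  76  77  78  81  84  87  87  86  87  87  85  82  81  77  77
308  77  77  78  77  77  78  77  77  76  76  77  76  76  77  76  76  76  76  77  76  76  76  77  76  77  76  76  77  75  78  77  76  76  77
[0.57710243 0.17530487 0.045     ]
[0.5764434  0.17546006 0.045     ]
```

View pics/z6.png

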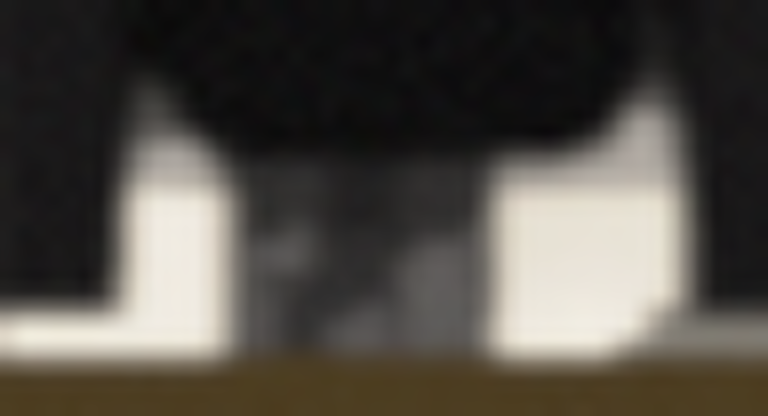

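Through the gap I see the tab from u≈246.5 to 262 with its dark fin at u≈254; the pointer itself is hidden. To settle the remaining distance I'll read the earlier w4 view at native pixels, plus the side view.

```bash
python3 - <<'E'
from h import *
g=cv2.imread('pics/w4.png').max(2).astype(int)
print('w4 tab','    ',list(range(288,314)))
for v in range(149,173): print(v,' '.join('%3d'%x for x in g[v,288:314]))
print('w4 ptr',list(range(262,288)))
for v in range(174,192): print(v,' '.join('%3d'%x for x in g[v,262:288]))
for n in('s2','s3'):
    g=cv2.imread(f'pics/{n}.png').max(2).astype(int); print(n,list(range(228,256)))
    for v in range(224,248): print(v,' '.join('%3d'%x for x in g[v,228:256]))
E
```

```text
w4 tab      [288, 289, 290, 291, 292, 293, 294, 295, 296, 297, 298, 299, 300, 301, 302, 303, 304, 305, 306, 307, 308, 309, 310, 311, 312, 313]
149 242 243 243 243 243 243 243 242 241 242 241 230 180 114 107 142 144 128 113 105 108 114 123 128 129 129
150 242 243 243 243 243 243 242 241 242 242 237 208 140  98 130 167 175 160 130 111 113 122 127 129 128 128
151 242 243 243 243 243 242 241 236 235 235 226 176 110 107 155 182 183 155 121 110 119 126 129 128 129 127
152 243 243 243 243 243 241 233 211 188 190 172 128  99 130 171 189 182 146 114 110 121 128 129 129 129 127
153 242 243 243 243 242 238 219 159 115 109 100  86 105 153 183 190 183 147 116 117 125 129 128 127 128 128
154 243 243 243 242 241 231 185 113  64  59  65  79 114 154 179 187 183 154 126 123 127 128 128 128 129 129
155 243 243 243 241 237 216 149  80  51  59  78  90 101 120 146 165 169 147 128 127 128 129 128 128 128 128
156 243 242 242 240 227 178 105  56  53  72  90  99 100 100 105 116 121 119 122 126 127 127 128 128 127 128
157 243 242 242 235 199 126  66  47  55  77  94 101 104 102  97  95  89  92 109 122 126 127 1
[... 8872 characters left out ...]
 171
242  90  91  88  83  86  79  87  82  89  86  85  87  86  78  82 131 139  64  61  91 104 112 128 137 137 130 133 160
243  84  87  93  85  86  89  85  84  84  85  86  89  84  85  95 125 124  58  69  94  89  82  80  84  79  87  98 115
244 102  93  88  86  78  75  78  80  80  82  85  84  88  87  81  91  75  39  61  96  88  87  92  85  87  89  84  86
245 122 116 112 109  96 138 148 138 157  87  70  77  83  79  62  58  45  37  68  89  89  84  89  89  85  87  92  85
246 123 125 126 131 125 157 175 180 201 163 165 149  94  86  63  57  53  46  62  86  82  82  87  84  87  84  86  94
247 123 122 123 122 121 126 132 142 163 175 187 165 114 114 115 104 104  94 144 156  95  74  79  82  84  93  86  82
```

In w4 the silhouette centre was biased by the tab's visible near face. Its fin line at (301,163) gives 32.6 mm, which agrees with the other wrist view. The side view puts the remaining gap at about 2 mm. The jaw has come 29.8 mm, so I'll pull 3 mm more.

>>> jog_arm(
  deltas=[
    [[-1, -0.15, 0.03, 0, 0], [-1, -0.15, 0.04, 0, 0], [-1, 0, 0, 0, 0], [-1, 0, 0, 0, 0], [-1, 0, 0, 0, 0], [-1, 0, 0, 0, 0]],
  ],
)

```text
time_s: 14.48
tcp_pos: [0.5601, 0.1304, 0.0771]
eef_rot: [-179.9, 0.1, -103.3]
contact_force: [9.1, -2.9, -6.2]
gripper_width: 0.0155
gripper_force: 40.0
```

```bash
python3 - <<'E'
from h import *
s0=r.get_state(); print(s0['tcp_pos'],s0['contact_force'])
g=np.mean([r.capture('side').max(2).astype(float) for _ in range(6)],0).astype(int); print(list(range(236,256)))
for v in range(228,240): print(v,' '.join('%3d'%x for x in g[v,236:256]))
# predicted slope: pointer line / fin along clamp y at z=.045, and px per mm along slide
ax=np.array([.973,-.23,0]); ay=np.array([.23,.973,0]); p=np.array([.577,.169,.045])
for d in (-.01,0,.008): print(np.round(proj('side',p+ay*d),2))
print(np.round(np.array(proj('side',p-ax*.01))-proj('side',p),2))
E
```

```text
[0.56011288 0.13043272 0.0770685 ] [ 9.11380718 -2.86981342 -6.21121164]
[236, 237, 238, 239, 240, 241, 242, 243, 244, 245, 246, 247, 248, 249, 250, 251, 252, 253, 254, 255]
228  78  86  90  90  95  93  95  97  94  85  93  96  97  78  18   7  13  12   8  17
229  95 123 108  94  92  94  96  91  71  53  66  88  98  88  64  45  27  18  22  57
230 141 134 122 100  92  95  96  80  48  27  47  78  78  87  94  83  77  72  73  86
231 138 131 119 103  99 101  94  84  69  68  72  56  61  84  94  96  96  97  94  95
232  97 132 122 111 116 120 115 112 115 103  60  47  80  89  88  90  91  92  90  94
233 104 131 122 114 124 127 127 131 124  86  48  89 113 108 110 107  99  94  91  94
234 110 138 121 113 121 125 126 123 103  55  75 125 129 128 128 123 116 116 102 101
235  99 115 105 107 123 126 123 102  71  51  92 134 125 123 123 125 123 127 124 124
236  89  85  85 104 127 126 115  71  43  38  64 110 126 123 120 121 121 123 132 138
237  92  92  88 102 123 125  99  49  55  64  50  77 123 122 122 121 123 126 129 119
238  78  79  78  87 107 106  70  36  59  69  62  71 113 125 121 123 121 126 129 112
239  76  93 108 129 146 127  70  39  45  48  43  66 115 127 125 125 123 127 132 116
[246.86 230.44]
[245.46 232.  ]
[244.32 233.26]
[3.5  0.56]
```

The pointer line in the side view, tip (245.7,233.7), extrapolates along the clamp's y to (244.7,234.8). The fin is at (244.7,235), so they line up within about 1 mm, and I'm handing in.

```bash
python3 -c "
from plant import r
print(r.close_job())"
```

```text
the job is handed in; nothing more can be done
None
```

I pressed the stop button until it latched, released it, and reset it by turning it clockwise. I then pulled the clamp jaw open until its pointer was level with the index line, to within about 1 mm by the side camera, and handed in the job with the gripper still holding it; no verdict came back.

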